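Load the tube rack and slide the sampler carriage home

TASK

Load the loose rack of purple-capped blood tubes into the empty bay of the sampler's carriage, standing upright on the bay floor. Then slide the carriage fully home under the hood, pushing along its centre line because it skews and jams when pushed off-centre, and with it home press the green start key right down. Keep both racks in the carriage upright, and leave the blue-capped rack, the bottle and the control vials where they stand.

Things in the scene. Friction and masses are not known exactly. Their poses are not given: they have to be found in the camera images.
- sampler: Fixed white bench-top tube sampler. Origin on the bench below home; +x is the way the carriage slides home, z up. Grey deck: top 20 mm above the bench, x -240 to +50 mm, 290 mm wide. Two aluminium C-rails along x hold the carriage down: inner faces 259 mm apart, tops 36 mm above the bench, x -206 to +30 mm. Two small green marks on the rails show where the fascia's front face is when home.
- hood_mouth (a point): Middle of the hood's front lower edge. The white hood is 320 mm wide and covers sampler x -20 to +240 mm; its top is 190 mm above the bench, and the tunnel under it 132 mm high. A tilted screen stands on it at x 90 to 180 mm, up to 225 mm high. Axes as sampler.
- home (a point): Fixed point on the deck's top face (20 mm above the bench) where the carriage's origin lies when the carriage is fully home, against a rubber stop inside the hood. Axes as sampler.
- carriage: White carriage, about 0.4 kg empty, captive between the rails, 100 to 150 mm short of home. Origin: under its sole, on the tube row's line midway between two bays; +x towards home, y along the row. Slides freely (1.5 to 3 N), but its black side shoes are only 70 mm long, 256 mm apart, with 3 mm play: pushed over about 15 mm off its centre line it may skew and jam, however hard one pushes.
- push_pad (a point): Centre of the front face of the carriage's blue fascia (yellow patch 36 mm wide), where it is pushed along +x; 40.5 mm above the bench. Fascia: 220 mm wide, 8 mm thick, from 21 to 60 mm above the bench, 83 mm in front of the carriage's origin; it stays 63 mm in front of the hood when home. Axes as carriage. If jammed, push at the other side or pull back to free it.
- empty_bay (a point): Centre of the empty bay's floor, 28 mm above the bench, at y = +57.5 mm on the carriage (the taken bay is at -57.5 mm). Each bay is 33 x 111 mm inside, long side along y, with a rim 8 mm high. Axes as carriage.
- rack_purple: The rack to load, loose on the bench: solid white plastic rack, 26 mm (x) by 104 mm (y), 64 mm high, 0.2 kg, with five tubes in a row along y whose purple caps (16 mm wide) rise to 85 mm. Origin: centre of its underside, z up. The same either way round. It and rack_blue swap places at random.
- rack_loaded: A like rack with purple caps that already stands in the carriage's other bay (origin at its underside's centre, at y = -57.5 mm on the carriage). It stays there.
- rack_blue: A like rack with light blue caps on the bench, not to be touched. Origin: centre of its underside.
- bottle: White bottle with a blue cap, 60 mm wide, 150 mm high, loose on the bench, to be left alone. Origin: centre of its underside.
- controls: Blue block with three small amber control vials, 42 x 105 x 60 mm high, loose on the bench, to be left alone. Origin: centre of its underside.
- start (a joint): Travel of the green start key, a spring push button of 28 mm across on top of the hood: 0 up, 0.006 (m) fully down; about 5 N. It springs back.
- start_top (a point): Centre of the start key's top face when it is up, about 212 mm above the bench; the key is pressed straight down.
Things that resemble listed ones, but are neither listed nor needed, are in the scene too. Leave any yellow look-alike of the rack_purple alone.

How it is judged:
On the way, in this order (a step that is already met when the one before it is completed fails the run):
1. the purple-capped rack stands released in the empty bay while the carriage is still pulled out (x of rack_purple in the frame of empty_bay between -0.006 and 0.006 m and y of rack_purple in the frame of empty_bay between -0.006 and 0.006 m and z of rack_purple in the frame of empty_bay between -0.003 and 0.003 m and angle between rack_purple's own z axis and vertical below 0.06 rad and contact force between the fingers and rack_purple below 0.3 N and x of carriage in the frame of home below -0.05 m), for 0.2 s.
2. the carriage is fully home with both racks standing in it (x of carriage in the frame of home above -0.005 m and angle between the x axis of carriage and the x axis of sampler, either way round below 0.045 rad and x of rack_purple in the frame of empty_bay between -0.006 and 0.006 m and y of rack_purple in the frame of empty_bay between -0.006 and 0.006 m and z of rack_purple in the frame of empty_bay between -0.003 and 0.003 m and angle between each of rack_purple, rack_loaded's own z axis and vertical below 0.06 rad and x of rack_loaded in the frame of carriage between -0.006 and 0.006 m and y of rack_loaded in the frame of carriage between -0.0635 and -0.0515 m and z of rack_loaded in the frame of carriage between 0.005 and 0.011 m), for 0.2 s.
3. the start key is pressed right down with the carriage home (value of joint start above 0.0048 m and x of carriage in the frame of home above -0.005 m and angle between the x axis of carriage and the x axis of sampler, either way round below 0.045 rad), for 0.05 s.
At the end, for the whole second after the job is handed in: Carriage at rest within 5 mm of its stop, skewed under 0.045 rad; both purple-capped racks upright (0.06 rad) in their own bays, within 6 mm of the bay centre and 3 mm of its floor; the start key was pressed over 4.8 mm with the carriage home and has sprung back (all of step 2 and value of joint start below 0.001 m and linear speed of each of carriage, rack_purple, rack_loaded below 0.01 m/s); the robot touches nothing.
It fails at once if the blue-capped rack, the bottle or the control vials are moved more than 20 mm or tipped more than 0.35 rad (distance of any of rack_blue, bottle, controls from where it was at the start of the episode above 0.02 m or angle between any of rack_blue, bottle, controls's own z axis and vertical above 0.35 rad).
It fails at once if a purple-capped rack is tipped more than 0.5 rad (angle between any of rack_purple, rack_loaded's own z axis and vertical above 0.5 rad).
It fails at once if the start key is pressed before the carriage is home (value of joint start above 0.003 m and x of carriage in the frame of home below -0.012 m).
It also fails if it takes over 67 s, if anything falls off the work surface, if the arm or the gripper's body presses on something with over 40 N, if the wrist force passes 120 N, or if a joint passes its speed limit or range.

ROBOT

A 6-joint arm with a two-finger parallel gripper is mounted at the origin on the work surface. World frame = base frame: x ahead of the robot, y to its left, z up, the work surface at z = 0. Lengths are in m, angles in rad, forces in N, time in s.
With the tool pointing down it reaches from about 0.25 to 0.8 m from the base axis. Payload 8.5 kg.
Tool frame: the origin (TCP) lies on the front face of the gripper's body, between the roots of the fingers; the fingertips stand 73 mm ahead of it and the grasp point (between the pads) lies 54 mm ahead of it (tcp_to_grasp is the distance from the TCP to the grasp point, in m); z points along the fingers, y is the direction in which the jaws open and shut (so a half turn about z gives the same grasp; the last joint's range is limited). The gripper opens to 85 mm and grips with 20 to 120 N. Pads are 22 mm wide; open, the fingers measure 114 mm over their backs; the gripper's body (76 mm by 85 mm) begins 54 mm behind the grasp point. The pads swing forward as they close: fully open they stand 13 mm farther back than shut.
Start: joints at [-1.207, 0.238, -0.013, 1.319, 0, 1.571], TCP at [0.187, -0.491, 0.304] pointing down, gripper open.
Joint ranges: [-2.66, 2.66], [-1.03, 1.9], [-1.14, 1.46], [-1.82, 2.27], [-1.45, 1.34], [-3.14, 3.14]. Speed limits (rad/s): [2.22, 2.22, 2.79, 3.14, 3.14, 3.14].

INTERFACE

Orientations are given as a unit quaternion [w, x, y, z].
In Python, from workcell import * gives the robot as it stands.
- The arm moves only by the shell command python3 -m creep 'ROWS' [FORCE]. ROWS is a JSON object of lists of equal length, an entry for each row: "hand": the closure, from -1 (fully open) to 1 (shut), so that 0 is half open; "offset": the shift along the tool's x, y, z in m, a list of three; "twist": the turn, a rotation vector about the tool's x, y, z in rad, a list of three. A call has exactly 5 rows; each row is the pose to reach, as a shift and turn from the pose commanded when the call began, along the tool's axes at that moment; what a row does not reach only later rows make up. A row lasts 1/10 s, in which the tool goes at most 50 mm and 8.59 degrees, less where a joint would pass 70% of its speed; a pose out of reach is approached as far as the arm can. A call with a gripper value outside its range is refused whole. The fingers move at their own pace and stop on an object; FORCE is the grip in N (left out, the last holds). Time passes only in rows, so rows that repeat a pose let the fingers close, or fill a call up. It gives the time, the measured TCP pose, the force and the opening at its end, in the units of the state.
- state(): the state, without advancing time (a new reading comes with each control period).
- read_camera(name): name is "side" or "top" or "wrist"; returns (picture, depth): 400x640x3 uint8, red, green, blue; 400x640 float32, m along the optical axis (not along the pixel's ray), 0 where there is no reading.
- get_calibration(name): a dict with "fovy" (degrees; the focal length in pixels is half the picture's height over the tangent of half this angle, whatever the lens; pixels are square), "cx", "cy" (the principal point, pixels), "k1" (the pictures are not rectified: a ray, as slopes to the right and down, at radius r is drawn at 1 + k1 r^2 times it, then the intrinsics apply), "camera_from_world" (4x4, takes a point from world to camera coordinates). Camera axes: x right, y down, z forward; pixel columns grow to the right and rows downward; lengths in m; the calibration is good to about 2 mm. A picture is of the moment at which its call begins: read the wrist's pose just before it. get_calibration takes no time and is no camera call; for the wrist camera it gives the pose at the moment of the call.
- sign_off(): hands the job in, once; it reports no verdict.
The state is a dict: "time_s": time; "joint_positions": joint angles; "qd": joint speeds; "effort": joint torques, N m; "tcp_pos": TCP position; "eef_rot": TCP orientation; "contact_force": force on the tool from outside, world axes, zero at the start; "wrist_torque": the same for the moment, N m; "finger_gap": opening from 0.0 (shut) to 1.0 (fully open).
Only numpy, scipy, OpenCV 4.12 (cv2) and the standard library are available. Lean on these libraries where they do the work, as an engineer would, in place of code of your own. Each camera call takes 0.05 s, during which the arm holds its last target. There are 200 camera calls.

## Working session

There is one attempt and no reset: what is moved stays moved. The work goes in short steps, Python scripts to look and compute and a shell command to move; the robot and the scene stay as the last step left them, time stands still between calls to the robot, and variables do not carry over. Pictures are saved under pics/ and viewed, about 8 in all and at most 12, crops included, and the job is handed in when it is done.

```bash
mkdir -p pics; ls; cat > h.py <<'E'
from workcell import *
import numpy as np, cv2
from scipy.spatial.transform import Rotation as R
def grab(name):
    c=get_calibration(name); p,d=read_camera(name); return c,p,d
def ray(c,u,v):
    f=200/np.tan(np.radians(c["fovy"])/2); k=c["k1"]
    a=np.array([(u-c["cx"])/f,(v-c["cy"])/f]); b=a.copy()
    for _ in range(20): b=a/(1+k*(b@b))
    return np.array([b[0],b[1],1.])
def at_z(c,u,v,z):   # world point on the plane of height z
    T=np.linalg.inv(np.array(c["camera_from_world"])); o=T[:3,3]; r=T[:3,:3]@ray(c,u,v)
    return o+r*(z-o[2])/r[2]
def at_d(c,d,u,v):
    T=np.linalg.inv(np.array(c["camera_from_world"])); return T[:3,:3]@(ray(c,u,v)*d[int(v),int(u)])+T[:3,3]
def pix(c,P):
    f=200/np.tan(np.radians(c["fovy"])/2); q=np.array(c["camera_from_world"])@np.r_[P,1]
    s=q[:2]/q[2]; s=s*(1+c["k1"]*(s@s)); return s*f+[c["cx"],c["cy"]]
def save(n,p): cv2.imwrite("pics/"+n,p[...,::-1])
def Rt(): return R.from_quat(np.roll(state()["eef_rot"],-1))
def move_to(tcp,yaw=None):  # offset in tool axes
    s=state(); r=Rt(); print("tcp",np.round(s["tcp_pos"],4),"off",np.round(r.inv().apply(np.array(tcp)-s["tcp_pos"]),4))
E
python3 - <<'E'
from h import *
import pickle
D={}
for n in ("top","side"):
    D[n]=grab(n); save(n+"0.png",D[n][1])
pickle.dump(D,open("d0.pkl","wb"))
print(state()); print(Rt().as_matrix().round(3))
E
```

```text
pics
{'time_s': 0.1, 'joint_positions': array([-1.20700395e+00,  2.38721945e-01, -1.41854971e-02,  1.31919038e+00,
        1.35903848e-05,  1.57079041e+00]), 'qd': array([-0.00162171, -0.00253879,  0.00177595, -0.00026839, -0.0012235 ,
        0.00073541]), 'effort': array([ 1.96407091e-03, -5.39721465e+01,  3.46997559e+01,  1.35152548e-02,
        1.76582253e-04, -7.83014400e-06]), 'tcp_pos': array([ 0.18670813, -0.49037489,  0.30333519]), 'eef_rot': array([-6.41241368e-04,  9.83501707e-01,  1.80897675e-01, -1.11031869e-04]), 'contact_force': array([ 0.46668006,  0.04532109, -0.83042119]), 'wrist_torque': array([ 0.04816025,  0.00069216, -0.00144962]), 'finger_gap': 0.9998401735601951}
[[ 0.935  0.356 -0.   ]
 [ 0.356 -0.935  0.001]
 [ 0.    -0.001 -1.   ]]
```

View pics/top0.png

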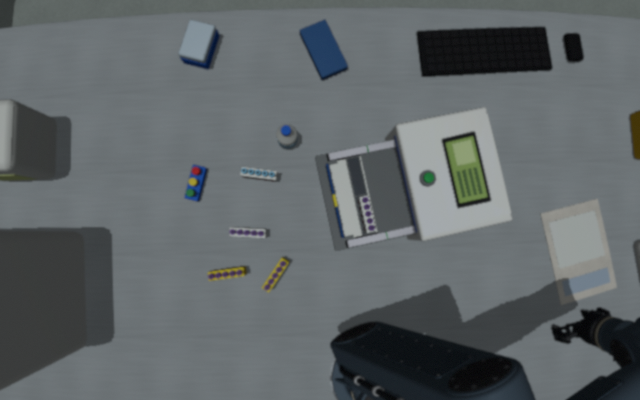

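View pics/side0.png

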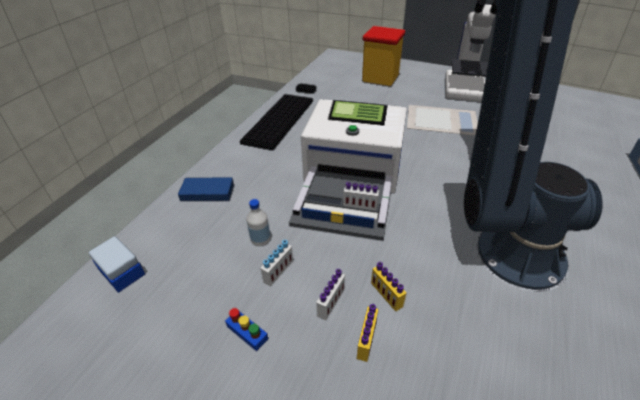

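Top view: candidates for rack_purple are the white rack with purple caps at (248,232), the loaded rack in the carriage (367,213), yellow look-alikes (227,272) and (277,273), and the blue-capped rack (259,174). By its description I choose (248,232) and check it in a close crop.

```bash
python3 - <<'E'
from h import *
import pickle
D=pickle.load(open("d0.pkl","rb")); c,p,d=D["top"]
a=cv2.resize(p[150:300,180:300],None,fx=5,fy=5,interpolation=cv2.INTER_CUBIC)[:500]
b=cv2.resize(p[130:260,305:425],None,fx=5,fy=5,interpolation=cv2.INTER_CUBIC)[:650]
a=cv2.resize(p[160:260,220:300],None,fx=5,fy=5,interpolation=cv2.INTER_CUBIC)
b=cv2.resize(p[140:260,310:450],None,fx=500/120,fy=500/120,interpolation=cv2.INTER_CUBIC)[:,:400]
b=cv2.resize(p[150:250,315:395],None,fx=5,fy=5,interpolation=cv2.INTER_CUBIC)
save("crop1.png",np.hstack([a,b]))
for n,u,v,z in [("rackP a",233,232,.085),("rackP b",265,233,.085),("loaded",367,213,.113),("blue",259,174,.085),("y1",277,273,.085),("y2",227,272,.085),("start",428,178,.212),("pad",336,201,.06),("bottle",288,131,.15),("ctl",196,183,.06),("blk",199,43,.06),("blk2",323,50,.02)]:
    print(n,at_z(c,u,v,z).round(3),at_d(c,d,u,v).round(3))
print(np.linalg.inv(np.array(c["camera_from_world"])).round(3))
E
```

```text
rackP a [0.448 0.394 0.085] [0.448 0.394 0.083]
rackP b [0.442 0.303 0.085] [0.442 0.306 0.053]
loaded [0.49  0.017 0.113] [0.49  0.017 0.111]
blue [0.61  0.317 0.085] [0.611 0.317 0.078]
y1 [0.329 0.272 0.085] [0.327 0.274 0.065]
y2 [0.335 0.413 0.085] [0.335 0.415 0.076]
start [ 0.573 -0.134  0.212] [ 0.573 -0.134  0.213]
pad [0.529 0.099 0.06 ] [0.528 0.099 0.065]
bottle [0.718 0.229 0.15 ] [0.717 0.229 0.154]
ctl [0.592 0.503 0.06 ] [0.593 0.506 0.049]
blk [1.017 0.495 0.06 ] [1.007 0.49  0.084]
blk2 [0.998 0.12  0.02 ] [0.993 0.121 0.033]
[[-0.029 -0.997  0.07   0.448]
 [-0.999  0.027 -0.021  0.189]
 [ 0.019 -0.07  -0.997  1.428]
 [ 0.     0.     0.     1.   ]]
```

View pics/crop1.png

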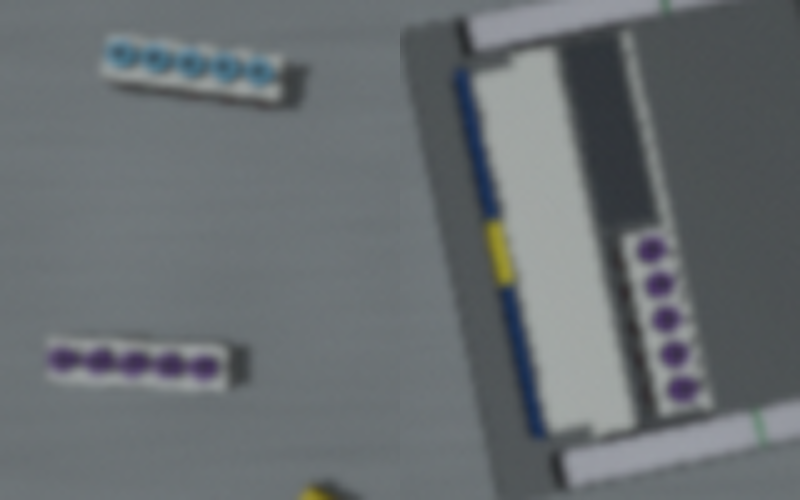

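The crop confirms it: the target is the white rack with five purple caps, from pixel (232.6,231.8) to (261,233.4). The empty bay is the dark slot above the loaded rack, and the green home marks are at (368,151) and (387,235.6).

```bash
python3 - <<'E'
from h import *
import pickle
D=pickle.load(open("d0.pkl","rb")); c,p,d=D["top"]
cr=lambda x,y,ox,oy:(x/5+ox,y/5+oy)
def line(n,a,b,z):
    A,B=at_z(c,*a,z),at_z(c,*b,z); v=B-A; print(n,"A",A.round(4),"B",B.round(4),"mid",((A+B)/2).round(4),"len",np.linalg.norm(v).round(4),"ang",np.degrees(np.arctan2(v[1],v[0])).round(2)); return A,B
line("rack",cr(63,359,220,160),cr(205,367,220,160),.085)
L=line("loaded",cr(683,389,235,150),cr(651,249,235,150),.113)
line("marks",cr(760,428,235,150),cr(665,5,235,150),.036)
line("fascia",cr(537,437,235,150),cr(462,70,235,150),.060)
line("bayfront",cr(632,390,235,150),cr(563,50,235,150),.036)
for x,y in [(530,200),(560,350),(600,130),(620,200),(720,200),(640,60)]: print(at_d(c,d,*cr(x,y,235,150)).round(4))
for n,u,v,z in [("hoodL",395,127,.19),("hoodR",421,239,.19)]: print(n,at_z(c,u,v,z).round(4))
E
```

```text
rack A [0.4482 0.3949 0.085 ] B [0.4416 0.3146 0.085 ] mid [0.4449 0.3548 0.085 ] len 0.0806 ang -94.69
loaded A [0.4484 0.0054 0.113 ] B [0.5267 0.0205 0.113 ] mid [0.4875 0.0129 0.113 ] len 0.0798 ang 10.92
marks A [ 0.4241 -0.0502  0.036 ] B [ 0.6764 -0.0032  0.036 ] mid [ 0.5502 -0.0267  0.036 ] len 0.2566 ang 10.54
fascia A [0.4234 0.0834 0.06  ] B [0.6371 0.12   0.06  ] mid [0.5302 0.1017 0.06  ] len 0.2168 ang 9.73
bayfront A [0.4487 0.0248 0.036 ] B [0.6508 0.0586 0.036 ] mid [0.5498 0.0417 0.036 ] len 0.2049 ang 9.5
[0.5627 0.0807 0.0306]
[0.4736 0.0658 0.0296]
[0.6035 0.0374 0.0276]
[0.5612 0.0274 0.031 ]
[ 0.5607 -0.0344  0.0174]
[0.6457 0.0112 0.0217]
hoodL [ 0.7143 -0.0572  0.19  ]
hoodR [ 0.4147 -0.1138  0.19  ]
```

```bash
python3 -m creep '{"hand":[-1,-1,-1,-1,-1],"offset":[[0.028,-0.036,-0.01],[0.055,-0.071,-0.02],[0.083,-0.107,-0.03],[0.11,-0.142,-0.04],[0.138,-0.178,-0.05]],"twist":[[0,0,0],[0,0,0],[0,0,0],[0,0,0],[0,0,0]]}' 40; python3 -m creep '{"hand":[-1,-1,-1,-1,-1],"offset":[[0.028,-0.036,0],[0.055,-0.071,0],[0.083,-0.107,0],[0.11,-0.142,0],[0.138,-0.178,0]],"twist":[[0,0,0],[0,0,0],[0,0,0],[0,0,0],[0,0,0]]}'; python3 -m creep '{"hand":[-1,-1,-1,-1,-1],"offset":[[0.028,-0.036,0],[0.055,-0.071,0],[0.083,-0.107,0],[0.11,-0.142,0],[0.138,-0.178,0]],"twist":[[0,0,-0.14],[0,0,-0.28],[0,0,-0.42],[0,0,-0.56],[0,0,-0.7]]}'; python3 -c "
from h import *
move_to([.445,.355,.25]);print(state()['joint_positions'].round(3),Rt().as_matrix().round(3))"
```

```text
time_s: 0.6
tcp_pos: [0.2523, -0.2735, 0.354]
eef_rot: [-0.0, 0.984, 0.181, -0.0]
contact_force: [0.9, -0.0, 1.0]
finger_gap: 0.996
time_s: 1.1
tcp_pos: [0.3179, -0.058, 0.354]
eef_rot: [0.0, 0.984, 0.181, 0.0]
contact_force: [1.4, -0.5, -0.6]
finger_gap: 1.0
time_s: 1.6
tcp_pos: [0.3836, 0.1577, 0.3539]
eef_rot: [0.0, 0.86, 0.51, -0.0]
contact_force: [0.3, -0.3, 0.0]
finger_gap: 1.0
tcp [0.3836 0.1577 0.3539] off [ 0.2025 -0.0408  0.1038]
[ 0.39   0.035 -0.13   1.406 -0.     2.462] [[ 0.48   0.877  0.   ]
 [ 0.877 -0.48  -0.   ]
 [-0.     0.    -1.   ]]
```

```bash
python3 -m creep '{"hand":[-1,-1,-1,-1,-1],"offset":[[0.04,-0.008,0.018],[0.081,-0.016,0.036],[0.122,-0.024,0.054],[0.162,-0.033,0.072],[0.2025,-0.041,0.09]],"twist":[[0,0,-0.084],[0,0,-0.168],[0,0,-0.252],[0,0,-0.336],[0,0,-0.419]]}'; python3 - <<'E'
from h import *
import pickle
D=grab("wrist"); pickle.dump((D,state()),open("w1.pkl","wb")); save("w1.png",D[1])
print(state()['joint_positions'].round(3),Rt().as_matrix().round(3)); print(np.linalg.inv(np.array(D[0]["camera_from_world"])).round(3))
move_to([.445,.355,.11])
E
```

```text
time_s: 2.1
tcp_pos: [0.4461, 0.3544, 0.2628]
eef_rot: [-0.0, 0.736, 0.677, -0.0]
contact_force: [0.6, -0.4, 1.2]
finger_gap: 1.0
[6.750e-01 3.400e-01 1.500e-02 1.247e+00 2.000e-03 2.324e+00] [[ 0.077  0.997 -0.002]
 [ 0.997 -0.077  0.   ]
 [ 0.    -0.002 -1.   ]]
[[ 0.997 -0.08  -0.023  0.452]
 [-0.083 -0.958 -0.275  0.423]
 [-0.     0.276 -0.961  0.333]
 [ 0.     0.     0.     1.   ]]
tcp [0.4474 0.3589 0.2589] off [-0.0041 -0.0018  0.1489]
```

View pics/w1.png

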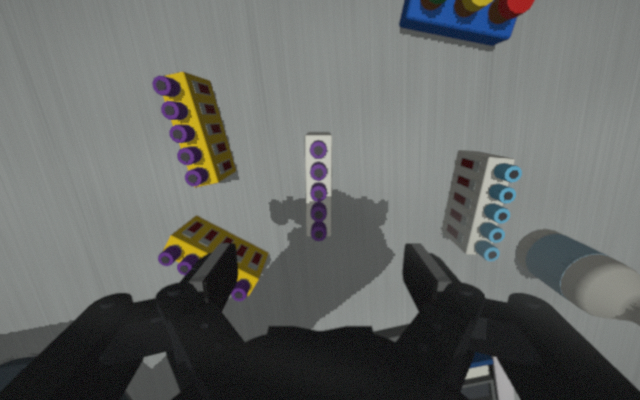

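The wrist view shows the target rack centred: first cap at (318.5,149), last cap at (318,231). Yellow racks are at left, the blue-capped one at right, and both are clear of the fingers.

```bash
python3 - <<'E'
from h import *
import pickle
D,s=pickle.load(open("w1.pkl","rb")); c=D[0]
A,B=at_z(c,318.5,149,.085),at_z(c,318,231,.085); print(A,B,(A+B)/2,np.linalg.norm(A-B),np.degrees(np.arctan2(*(A-B)[1::-1])))
m=(A+B)/2; move_to([m[0],m[1],.105])
E
```

```text
[0.44873419 0.39700711 0.085     ] [0.44171453 0.31948207 0.085     ] [0.44522436 0.35824459 0.085     ] 0.07784219028817647 84.82614425567849
tcp [0.4474 0.3589 0.2589] off [-0.0008 -0.0018  0.1539]
```

```bash
python3 -m creep '{"hand":[-1,-1,-1,-1,-1],"offset":[[-0.002,-0.002,0.04],[-0.002,-0.002,0.08],[-0.002,-0.002,0.115],[-0.002,-0.002,0.14],[-0.002,-0.002,0.155]],"twist":[[0,0,0],[0,0,0],[0,0,0],[0,0,0],[0,0,0]]}' 40; python3 -m creep '{"hand":[-0.5,0.2,1,1,1],"offset":[[0,0,0],[0,0,0],[0,0,0],[0,0,0],[0,0,0]],"twist":[[0,0,0],[0,0,0],[0,0,0],[0,0,0],[0,0,0]]}' 40;  python3 -m creep '{"hand":[1,1,1,1,1],"offset":[[0,0,0],[0,0,0],[0,0,0],[0,0,-0.02],[0,0,-0.05]],"twist":[[0,0,0],[0,0,0],[0,0,0],[0,0,0],[0,0,0]]}' ;python3 -c "
from h import *
move_to([.601,.032,.2]);print(state()['contact_force'])"
```

```text
time_s: 2.65
tcp_pos: [0.4429, 0.35, 0.1063]
eef_rot: [-0.0, 0.738, 0.675, -0.002]
contact_force: [0.7, -0.4, 0.3]
finger_gap: 1.003
time_s: 3.15
tcp_pos: [0.4444, 0.3513, 0.1101]
eef_rot: [-0.0, 0.738, 0.675, 0.001]
contact_force: [-1.0, -0.5, 7.3]
finger_gap: 0.297
time_s: 3.65
tcp_pos: [0.4431, 0.3502, 0.1582]
eef_rot: [-0.0, 0.738, 0.675, -0.002]
contact_force: [0.7, 0.2, -2.0]
finger_gap: 0.296
tcp [0.4431 0.3502 0.1582] off [-0.3032  0.1851 -0.0415]
[ 0.70056874  0.20430152 -1.99204451]
```

```bash
cat >> h.py <<'E'
def caps(c,p,box,z):  # purple cap centres inside box -> world points at height z
    h=cv2.cvtColor(p,cv2.COLOR_RGB2HSV); m=cv2.inRange(h,(125,60,30),(160,255,255))
    q=np.zeros_like(m); x0,y0,x1,y1=box; q[y0:y1,x0:x1]=m[y0:y1,x0:x1]
    q=cv2.morphologyEx(q,cv2.MORPH_OPEN,np.ones((3,3)))
    n,_,st,ce=cv2.connectedComponentsWithStats(q)
    P=[(ce[i],st[i,4]) for i in range(1,n) if st[i,4]>25]
    return [(k.round(1),a,at_z(c,*k,z)) for k,a in P]
E
python3 - <<'E'
from h import *
c,p,d=grab("wrist"); s=state(); t=s["tcp_pos"]; save("w2.png",p)
for k,a,P in caps(c,p,(290,80,350,330),t[2]-.105+.085): print(k,a,P.round(4),Rt().inv().apply(P-t).round(4), d[int(k[1]),int(k[0])],at_d(c,d,*k)[2].round(4))
print(t)
E
```

```text
[319.7 248.6] 4580 [0.4456 0.3774 0.144 ] [ 0.0257 -0.0017  0.0201] 0.10276779 0.1348
[0.44500021 0.3516473  0.16401546]
```

View pics/w2.png

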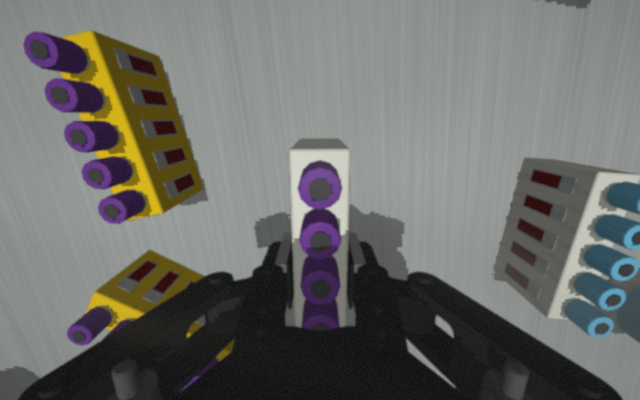

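The rack hangs upright between the pads, with cap tops at (320,188), (319,239) and (318,288).

```bash
python3 - <<'E'
from h import *
c=get_calibration("wrist"); s=state(); t=s["tcp_pos"]
for h in (.085-.102,.085-.106,.085-.110):
  print(h,[Rt().inv().apply(at_z(c,*k,t[2]+h)-t).round(4).tolist() for k in ((320,188),(319,239),(318,288))])
d=cv2  # depth is read afresh
p,d=read_camera("wrist"); print([at_d(c,d,*k)[2]-t[2] for k in ((320,188),(319,239),(318,288))], t)
print([Rt().inv().apply(at_d(c,d,*k)-t).round(4).tolist() for k in ((320,188),(319,239),(318,288),(295,148),(346,148))])
E
```

```text
-0.016999999999999987 [[0.0474, 0.0002, 0.0171], [0.0296, -0.0001, 0.0171], [0.0105, -0.0004, 0.017]]
-0.02099999999999999 [[0.0464, 0.0002, 0.0211], [0.0277, -0.0001, 0.0211], [0.0078, -0.0005, 0.021]]
-0.024999999999999994 [[0.0454, 0.0002, 0.0251], [0.0259, -0.0001, 0.0251], [0.0051, -0.0005, 0.025]]
[np.float64(-0.024667188293174908), np.float64(-0.024634610638871984), np.float64(-0.02411874395184274)] [0.44500021 0.3516473  0.16401546]
[[0.0455, 0.0002, 0.0249], [0.0261, -0.0001, 0.0247], [0.0057, -0.0005, 0.0241], [0.057, -0.0102, 0.0475], [0.0571, 0.011, 0.0469]]
```

```bash
python3 -m creep '{"hand":[1,1,1,1,1],"offset":[[0,0,-0.03],[-0.01,0.005,-0.06],[-0.03,0.02,-0.09],[-0.06,0.04,-0.09],[-0.1,0.06,-0.09]],"twist":[[0,0,0.1],[0,0,0.23],[0,0,0.36],[0,0,0.5],[0,0,0.64]]}';python3 -c "
from h import *
move_to([.56,.125,.25]);x=Rt().as_matrix()[:,0];print(np.arctan2(x[1],x[0])-np.radians(10.5))"
```

```text
time_s: 4.25
tcp_pos: [0.4958, 0.2461, 0.2495]
eef_rot: [-0.0, 0.913, 0.407, 0.001]
contact_force: [0.1, 0.0, -2.7]
finger_gap: 0.301
tcp [0.4958 0.2461 0.2495] off [-0.0472  0.1287 -0.0006]
0.6558812339889042
```

```bash
python3 -m creep '{"hand":[1,1,1,1,1],"offset":[[-0.01,0.025,0],[-0.019,0.051,0],[-0.028,0.077,0],[-0.038,0.103,0],[-0.047,0.129,0]],"twist":[[0,0,0.131],[0,0,0.262],[0,0,0.394],[0,0,0.525],[0,0,0.656]]}';python3 - <<'E'
from h import *
import pickle
read_camera("wrist"); c,p,d=grab("wrist"); pickle.dump((c,p,d),open("w3.pkl","wb"))
save("w3.png",cv2.resize(p[:,150:],None,fx=1.6,fy=1.6)[:600,:800] if 0 else p)
print(state()["joint_positions"].round(3),state()["tcp_pos"],Rt().as_matrix().round(3))
E
```

```text
time_s: 4.75
tcp_pos: [0.562, 0.1153, 0.2483]
eef_rot: [-0.004, 0.995, 0.099, -0.001]
contact_force: [1.0, 0.2, -2.2]
finger_gap: 0.295
[ 0.195  0.345 -0.005  1.221  0.006  3.14 ] [0.56311782 0.11256518 0.24815099] [[ 0.981  0.195 -0.002]
 [ 0.195 -0.981  0.006]
 [-0.    -0.006 -1.   ]]
```

View pics/w3.png

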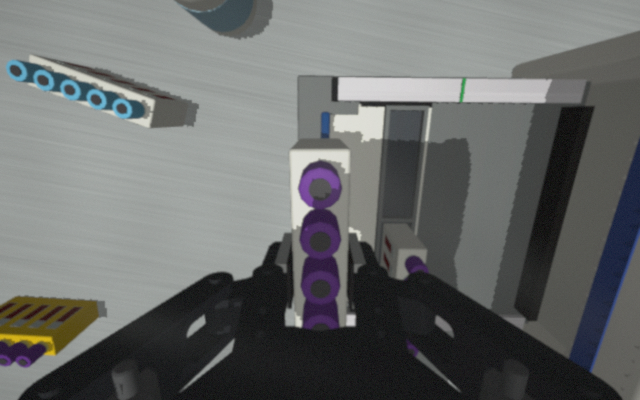

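The wrist view shows the bay's dark floor at about (385–424, 108–220), with the loaded rack just below it. I'll enlarge that area.

```bash
python3 - <<'E'
from h import *
import pickle
c,p,d=pickle.load(open("w3.pkl","rb"))
save("w3c.png",cv2.convertScaleAbs(cv2.resize(p[85:235,350:510],None,fx=4,fy=4,interpolation=cv2.INTER_CUBIC),alpha=1.5))
E
```

```text
(no output)
```

View pics/w3c.png

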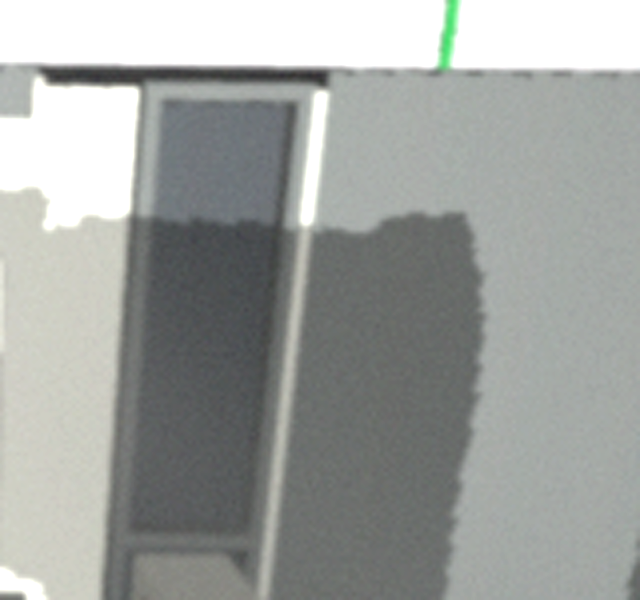

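```bash
python3 - <<'E'
from h import *
import pickle
c,p,d=pickle.load(open("w3.pkl","rb"))
for z,K in ((.036,[(161,99),(305,101),(130,534),(262,537)]),(.028,[(293,103),(250,535)])):
    P=[at_z(c,x/4+350,y/4+85,z) for x,y in K]
    if len(P)==2: print(z,(P[0]-P[1])[:2],P); continue
    TL,TR,BL,BR=P; print(np.mean(P,0).round(4),"w",np.linalg.norm(TL-TR),np.linalg.norm(BL-BR),"l",np.linalg.norm(TL-BL),np.linalg.norm(TR-BR))
    for a,b in((TL,BL),(TR,BR)): v=a-b; print(np.degrees(np.arctan2(v[1],v[0])))
    print((TL+BL)/2,(TR+BR)/2)
print("rail marks inner top",at_z(c,445/4+350,68/4+85,.036))
x=Rt().as_matrix()[:,0];print("yaw",np.degrees(np.arctan2(x[1],x[0])))
a=np.radians(10.4); ex=np.array([np.cos(a),np.sin(a),0]); move_to(np.array([.6013,.0325,.25])-.0053*ex)
E
```

```text
[0.6015 0.0317 0.036 ] w 0.034636375553341495 0.03543862491688552 l 0.11146454820062093 0.11171953155620902
10.960162539881393
11.369880217651748
[0.59840665 0.04892059 0.036     ] [0.60459856 0.01443477 0.036     ]
0.028 [0.11169041 0.02200908] [array([0.65908962, 0.02544492, 0.028     ]), array([0.54739921, 0.00343583, 0.028     ])]
rail marks inner top [ 0.67297385 -0.00494528  0.036     ]
yaw 11.266902640192253
tcp [0.5631 0.1126 0.2482] off [ 0.0165  0.0859 -0.0024]
```

```bash
python3 -m creep '{"hand":[1,1,1,1,1],"offset":[[0.005,0.03,0],[0.01,0.06,0],[0.016,0.087,0],[0.016,0.087,0.02],[0.016,0.087,0.05]],"twist":[[0,0,0],[0,0,0],[0,0,0],[0,0,0],[0,0,0]]}';python3 -m creep '{"hand":[1,1,1,1,1],"offset":[[0,0,0.015],[0,0,0.03],[0,0,0.03],[0,0,0.03],[0,0,0.03]],"twist":[[0,0,0],[0,0,0],[0,0,0],[0,0,0],[0,0,0]]}'; python3 - <<'E'
from h import *
S=[]
for _ in range(4): read_camera("side"); s=state(); S.append(np.r_[s["tcp_pos"],np.arctan2(*Rt().as_matrix()[1::-1,0])])
S=np.array(S); print(S.round(4),s["joint_positions"].round(3))
x=np.r_[Rt().as_matrix()[:,0]]; print("err rack-bay",(S.mean(0)[:3]+.0053*x-[.601,.031,.138]).round(4)); move_to(np.array([.601,.031,.138])-.0053*x)
c,p,d=grab("wrist"); save("w4.png",p)
E
```

```text
time_s: 5.35
tcp_pos: [0.5959, 0.0336, 0.1986]
eef_rot: [-0.004, 0.995, 0.1, 0.001]
contact_force: [0.1, 0.5, -1.1]
finger_gap: 0.293
time_s: 5.85
tcp_pos: [0.5952, 0.0346, 0.1691]
eef_rot: [-0.004, 0.995, 0.101, 0.0]
contact_force: [0.1, 0.1, -0.7]
finger_gap: 0.292
[[0.5953 0.0345 0.1692 0.2016]
 [0.5953 0.0345 0.1692 0.2014]
 [0.5952 0.0344 0.1691 0.2014]
 [0.5951 0.0344 0.169  0.2013]] [ 0.055  0.431 -0.084  1.056  0.007  2.995]
err rack-bay [-0.0006  0.0045  0.0311]
tcp [0.5951 0.0344 0.169 ] off [-0.0003  0.0047  0.031 ]
```

```bash
python3 -m creep '{"hand":[1,1,1,1,1],"offset":[[0,0.0045,0],[0,0.0045,0.008],[0,0.0045,0.016],[0,0.0045,0.02],[0,0.0045,0.023]],"twist":[[0,0,0.012],[0,0,0.012],[0,0,0.012],[0,0,0.012],[0,0,0.012]]}';python3 -m creep '{"hand":[1,1,1,1,1],"offset":[[0,0,0.001],[0,0,0.003],[0,0,0.004],[0,0,0.005],[0,0,0.005]],"twist":[[0,0,0],[0,0,0],[0,0,0],[0,0,0],[0,0,0]]}';python3 -c "
from h import *
x=Rt().as_matrix()[:,0]; print(np.arctan2(x[1],x[0]));move_to(np.array([.601,.031,.138])-.0053*x)"
```

```text
time_s: 6.6
tcp_pos: [0.5953, 0.0301, 0.1443]
eef_rot: [-0.004, 0.996, 0.094, -0.001]
contact_force: [0.1, 0.1, -1.0]
finger_gap: 0.299
time_s: 7.1
tcp_pos: [0.5957, 0.0301, 0.1402]
eef_rot: [-0.004, 0.996, 0.094, -0.0]
contact_force: [-0.2, -0.1, -1.1]
finger_gap: 0.297
0.18922489728964131
tcp [0.5957 0.0301 0.1402] off [0.0001 0.0002 0.0022]
```

```bash
python3 -m creep '{"hand":[1,1,1,1,1],"offset":[[0,0,0.001],[0,0,0.0015],[0,0,0.002],[0,0,0.0025],[0,0,0.003]],"twist":[[0,0,0],[0,0,0],[0,0,0],[0,0,0],[0,0,0]]}'
```

```text
time_s: 7.6
tcp_pos: [0.5956, 0.0302, 0.1382]
eef_rot: [-0.004, 0.996, 0.094, -0.0]
contact_force: [-4.1, -0.9, 12.9]
finger_gap: 0.291
```

```bash
python3 -m creep '{"hand":[0.2,0,-0.2,-0.2,-0.2],"offset":[[0,0,0],[0,0,0],[0,0,0],[0,0,0],[0,0,0]],"twist":[[0,0,0],[0,0,0],[0,0,0],[0,0,0],[0,0,0]]}';python3 -m creep '{"hand":[-0.2,-0.2,-0.2,-0.2,-0.2],"offset":[[0,0,-0.02],[0,0,-0.05],[0,0,-0.08],[0,0,-0.1],[0,-0.03,-0.12]],"twist":[[0,0,0],[0,0,0],[0,0,0],[0,0,0],[0,0,0]]}'; python3 -m creep '{"hand":[0.2,0.6,1,1,1],"offset":[[0,-0.04,0],[0,-0.08,0],[0,-0.12,0],[-0.02,-0.15,0],[-0.03,-0.18,0]],"twist":[[0,0,-0.08],[0,0,-0.2],[0,0,-0.34],[0,0,-0.48],[0,0,-0.62]]}'; python3 - <<'E'
from h import *
import pickle
c,p,d=grab("wrist"); save("w5.png",p)
C=grab("top"); pickle.dump(((c,p,d),C),open("w5.pkl","wb"))
save("t5.png",np.hstack([cv2.resize(C[1][150:250,315:395],None,fx=5,fy=5,interpolation=cv2.INTER_CUBIC)[:500],p[:,160:560]] if 0 else [cv2.resize(C[1][130:250,310:430],(400,400),interpolation=cv2.INTER_CUBIC),cv2.resize(p,(400,250))] if 0 else [cv2.resize(C[1][130:250,310:420],(368,400),interpolation=cv2.INTER_CUBIC),p[:,208:]]))
x=Rt().as_matrix()[:,0]; print(np.arctan2(x[1],x[0]),state()["joint_positions"].round(3)); move_to([.53,.13,.25])
E
```

```text
time_s: 8.1
tcp_pos: [0.5957, 0.0301, 0.1372]
eef_rot: [-0.004, 0.996, 0.094, -0.0]
contact_force: [0.4, 0.1, 0.0]
finger_gap: 0.597
time_s: 8.6
tcp_pos: [0.5908, 0.0569, 0.2585]
eef_rot: [-0.003, 0.996, 0.093, 0.0]
contact_force: [-0.5, 0.6, -0.6]
finger_gap: 0.602
time_s: 9.1
tcp_pos: [0.5255, 0.2311, 0.2587]
eef_rot: [-0.004, 0.918, 0.397, 0.0]
contact_force: [-0.1, 0.1, -0.3]
finger_gap: 0.0
0.8169634470967964 [0.414 0.339 0.014 1.244 0.008 2.738]
tcp [0.5251 0.2326 0.2589] off [-0.0715  0.0738  0.0081]
```

View pics/t5.png

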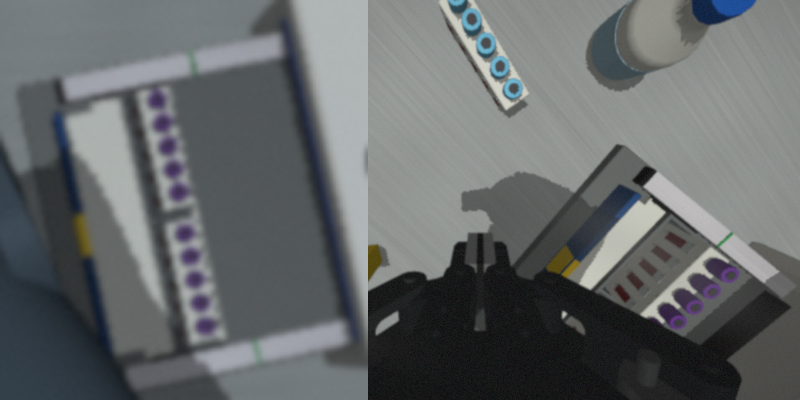

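The purple rack stands in the bay in line with the loaded one: its caps run from (156,100) to (179,191), the loaded rack's from (184,233) to (206,326). The yellow pad is at (83,235).

```bash
python3 - <<'E'
from h import *
import pickle
W,(c,p,d)=pickle.load(open("w5.pkl","rb"))
f=lambda x,y,z: at_z(c,x*110/368+310,y*.3+130,z)
A,B=f(156,100,.113),f(179,191,.113); C,D=f(184,233,.113),f(206,326,.113)
ey=np.array([np.cos(.186),np.sin(.186),0]); ex=np.array([ey[1],-ey[0],0])
M1,M2=(A+B)/2,(C+D)/2; m=(M1+M2)/2; print(M1,M2,(M1-M2)@ey,(M1-M2)@ex,"pad from racks",m-.083*ex, "pad from patch",f(83,235,.05), "rails mid line via marks at lateral",(np.array([.5502,-.0267,0])@ey), "pad lat",(m@ey),f(83,235,.05)@ey,np.array([.601,.031,0])@ey-.0575)
print("ex",ex)
E
```

```text
[0.60036899 0.03219405 0.113     ] [0.48741804 0.01325351 0.113     ] 0.11450541476218257 0.0022740962207569923 pad from racks [0.52854438 0.10429218 0.113     ] pad from patch [0.53092345 0.10128723 0.05      ] rails mid line via marks at lateral 0.5357724329421037 pad lat 0.5387146313766888 0.5404969633555438 0.5388666501151146
ex [ 0.18492938 -0.98275181  0.        ]
```

```bash
python3 -m creep '{"hand":[1,1,1,1,1],"offset":[[-0.01,0.01,0],[-0.02,0.02,0],[-0.035,0.03,0],[-0.05,0.042,0],[-0.063,0.054,0]],"twist":[[0,0,-0.14],[0,0,-0.28],[0,0,-0.42],[0,0,-0.56],[0,0,-0.7]]}';python3 -m creep '{"hand":[1,1,1,1,1],"offset":[[0,0,0.03],[0,0,0.06],[0,0,0.09],[0,0,0.09],[0,0,0.09]],"twist":[[0,0,-0.12],[0,0,-0.239],[0,0,-0.239],[0,0,-0.239],[0,0,-0.239]]}'; cat > q.py <<'E'
from h import *
R0=Rt(); x=R0.as_matrix()[:,0]; t=state()["tcp_pos"]
ey=np.array([np.cos(.186),np.sin(.186),0]); ex=np.array([ey[1],-ey[0],0])
print("yaw err",np.arctan2(x[1],x[0])-(.186+np.pi/2),"lat err",t@ey-.5385,"to pad",(np.array([.5295,.103,0])-t)@ex,"z",t[2],"ex in tool",R0.inv().apply(ex).round(3),"ey",R0.inv().apply(ey).round(3),"f",state()["contact_force"].round(1)@ex, state()["joint_positions"].round(3), R0.as_matrix()[:,2].round(3))
E
python3 q.py
```

```text
time_s: 9.7
tcp_pos: [0.5226, 0.1457, 0.2582]
eef_rot: [-0.003, 0.727, 0.686, 0.002]
contact_force: [0.2, 0.4, 1.0]
finger_gap: -0.001
time_s: 10.2
tcp_pos: [0.5225, 0.1473, 0.1686]
eef_rot: [-0.003, 0.642, 0.766, 0.002]
contact_force: [0.7, -0.3, 0.2]
finger_gap: -0.001
yaw err -0.010282287774834087 lat err 0.0022713230434121545 to pad 0.04479907046865335 z 0.16856067156915328 ex in tool [-1.     0.01  -0.007] ey [ 0.01   1.    -0.001] f 0.42427610814689576 [ 0.272  0.348 -0.218  1.004  0.007  1.667] [-0.002  0.007 -1.   ]
```

```bash
python3 -m creep '{"hand":[1,1,1,1,1],"offset":[[0,-0.002,0.03],[0,-0.002,0.05],[0,-0.002,0.063],[-0.01,-0.002,0.063],[-0.02,-0.002,0.063]],"twist":[[0,0,-0.01],[0,0,-0.01],[0,0,-0.01],[0,0,-0.01],[0,0,-0.01]]}' 60;python3 -m creep '{"hand":[1,1,1,1,1],"offset":[[-0.005,0,0],[-0.01,0,0],[-0.015,0,0],[-0.022,0,0],[-0.03,0,0]],"twist":[[0,0,0],[0,0,0],[0,0,0],[0,0,0],[0,0,0]]}'; python3 q.py
```

```text
time_s: 10.7
tcp_pos: [0.5249, 0.1276, 0.1066]
eef_rot: [-0.002, 0.638, 0.77, 0.003]
contact_force: [-0.0, -0.7, 0.9]
finger_gap: 0.003
time_s: 11.2
tcp_pos: [0.5297, 0.0985, 0.1053]
eef_rot: [-0.003, 0.638, 0.77, 0.003]
contact_force: [-0.4, 3.3, 3.2]
finger_gap: 0.001
yaw err 0.0020367990864909036 lat err 0.00030678144272278107 to pad -0.004421494600032539 z 0.1052654157895957 ex in tool [-1.    -0.002 -0.008] ey [-0.002  1.     0.001] f -3.317052732832249 [ 0.18   0.404 -0.319  0.848  0.008  1.563] [-0.001  0.008 -1.   ]
```

```bash
python3 -m creep '{"hand":[1,1,1,1,1],"offset":[[-0.008,0,0],[-0.016,0,0],[-0.024,0,0],[-0.032,0,0],[-0.04,0,0]],"twist":[[0,0,0],[0,0,0],[0,0,0],[0,0,0],[0,0,0]]}';python3 -m creep '{"hand":[1,1,1,1,1],"offset":[[-0.008,0,0],[-0.016,0,0],[-0.024,0,0],[-0.032,0,0],[-0.04,0,0]],"twist":[[0,0,0],[0,0,0],[0,0,0],[0,0,0],[0,0,0]]}'; python3 q.py
```

```text
time_s: 11.7
tcp_pos: [0.537, 0.0586, 0.1045]
eef_rot: [-0.003, 0.638, 0.77, 0.002]
contact_force: [-0.3, 3.2, 3.2]
finger_gap: 0.004
time_s: 12.2
tcp_pos: [0.5444, 0.0194, 0.1042]
eef_rot: [-0.003, 0.638, 0.77, 0.002]
contact_force: [-0.4, 3.7, 3.2]
finger_gap: -0.002
yaw err 0.0014151022594244278 lat err 0.00011880012558806996 to pad -0.08495784743654135 z 0.10423316640665496 ex in tool [-1.    -0.001 -0.007] ey [-0.001  1.    -0.   ] f -3.7101534578959603 [ 0.032  0.414 -0.304  0.854  0.007  1.416] [-0.002  0.007 -1.   ]
```

```bash
python3 -m creep '{"hand":[1,1,1,1,1],"offset":[[-0.005,0,0],[-0.01,0,0],[-0.015,0,0],[-0.02,0,0],[-0.024,0,0]],"twist":[[0,0,0],[0,0,0],[0,0,0],[0,0,0],[0,0,0]]}';python3 -m creep '{"hand":[1,1,1,1,1],"offset":[[-0.002,0,0],[-0.004,0,0],[-0.006,0,0],[-0.008,0,0],[-0.01,0,0]],"twist":[[0,0,0],[0,0,0],[0,0,0],[0,0,0],[0,0,0]]}'; python3 q.py
```

```text
time_s: 12.7
tcp_pos: [0.5489, -0.0039, 0.1041]
eef_rot: [-0.003, 0.638, 0.77, 0.002]
contact_force: [-0.4, 4.6, 3.3]
finger_gap: 0.0
time_s: 13.2
tcp_pos: [0.5507, -0.0134, 0.104]
eef_rot: [-0.003, 0.638, 0.77, 0.002]
contact_force: [-1.4, 4.2, 3.1]
finger_gap: 0.003
yaw err 0.0015874208480952667 lat err 0.00017175207901842793 to pad -0.1183279001936727 z 0.10398348941954685 ex in tool [-1.    -0.002 -0.007] ey [-0.002  1.    -0.   ] f -4.386458741867188 [-0.027  0.424 -0.289  0.861  0.007  1.356] [-0.002  0.007 -1.   ]
```

```bash
python3 -m creep '{"hand":[1,1,1,1,1],"offset":[[-0.001,0,0],[-0.002,0,0],[-0.003,0,0],[-0.004,0,0],[-0.005,0,0]],"twist":[[0,0,0],[0,0,0],[0,0,0],[0,0,0],[0,0,0]]}'; python3 q.py; python3 - <<'E'
from h import *
import pickle
C=grab("top"); pickle.dump(C,open("t6.pkl","wb"))
W=grab("wrist")[1]
save("t6.png",np.hstack([cv2.resize(C[1][130:250,310:420],(368,400),interpolation=cv2.INTER_CUBIC),W[:,110:542]]))
E
```

```text
time_s: 13.7
tcp_pos: [0.5513, -0.0153, 0.1041]
eef_rot: [-0.005, 0.637, 0.771, 0.005]
contact_force: [-2.8, 26.4, 6.7]
finger_gap: -0.001
yaw err 0.0038838558693470304 lat err 0.0004779784644161067 to pad -0.1202685022790577 z 0.10409991124804285 ex in tool [-1.    -0.004 -0.015] ey [-0.004  1.     0.001] f -26.462450111601356 [-0.034  0.425 -0.286  0.862  0.014  1.347] [-0.002  0.015 -1.   ]
```

View pics/t6.png

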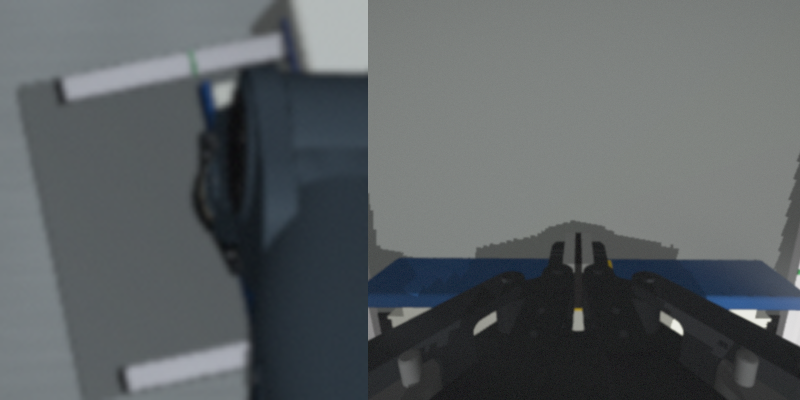

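The left view shows the fascia's front at the green mark. In the wrist view the fascia is square to the tool, and the force rose to 26 N at the stop. I'll back off, re-measure and go to the key.

```bash
python3 -m creep '{"hand":[1,1,1,1,1],"offset":[[0,0,0],[0.02,0,0],[0.05,0,0],[0.08,0,-0.02],[0.11,0,-0.04]],"twist":[[0,0,0],[0,0,0],[0,0,0],[0,0,0],[0,0,0]]}'; python3 -m creep '{"hand":[1,1,1,1,1],"offset":[[0,0,-0.04],[0,0,-0.08],[0,0,-0.12],[0,0,-0.15],[0,0,-0.15]],"twist":[[0,0,0],[0,0,0],[0,0,0],[0,0,0],[0,0,0]]}'; python3 - <<'E'
from h import *
C=grab("top"); W=grab("wrist"); 
h=cv2.resize(C[1][130:250,310:450],(467,400),interpolation=cv2.INTER_CUBIC)
import pickle; pickle.dump((C,W),open("t7.pkl","wb"))
save("t7.png",np.hstack([h,cv2.resize(W[1],(333,208))[np.r_[0:208,[0]*192]]]))
c,p,d=C
m=cv2.inRange(cv2.cvtColor(p,cv2.COLOR_RGB2HSV),(55,100,40),(90,255,255)); m[:165]=0; m[192:]=0; m[:,:415]=0; m[:,442:]=0
ys,xs=np.nonzero(m); print(len(xs),xs.mean(),ys.mean(), at_z(c,xs.mean(),ys.mean(),.212)); P=at_z(c,xs.mean(),ys.mean(),.212)
move_to([P[0],P[1],.30])
E
```

```text
time_s: 14.3
tcp_pos: [0.5305, 0.0898, 0.1445]
eef_rot: [-0.003, 0.638, 0.77, 0.001]
contact_force: [1.0, 0.1, 0.1]
finger_gap: -0.0
time_s: 14.8
tcp_pos: [0.533, 0.0881, 0.2988]
eef_rot: [-0.0, 0.638, 0.77, 0.004]
contact_force: [1.3, 0.1, 0.1]
finger_gap: 0.002
84 428.39285714285717 177.39285714285714 [ 0.57464181 -0.13498812  0.212     ]
tcp [0.5316 0.088  0.2948] off [-0.2271  0.0008 -0.0067]
```

View pics/t7.png

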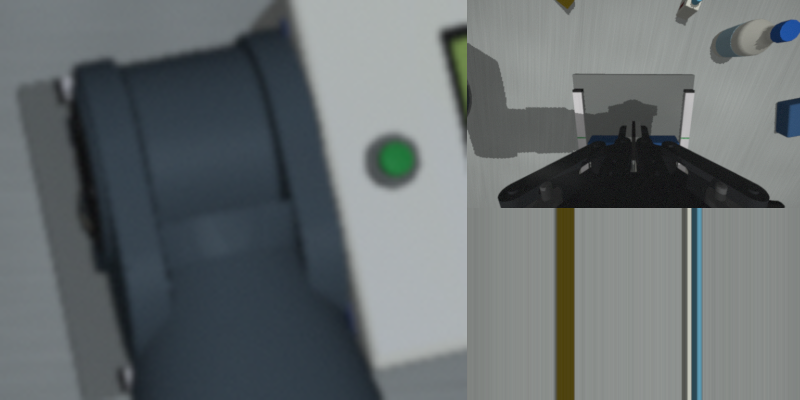

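```bash
python3 -m creep '{"hand":[1,1,1,1,1],"offset":[[-0.03,0,-0.02],[-0.07,0,-0.02],[-0.12,0,-0.02],[-0.17,0,-0.02],[-0.215,0,-0.02]],"twist":[[0,0,0],[0,0,0],[0,0,0],[0,0,0],[0,0,0]]}'; python3 -m creep '{"hand":[1,1,1,1,1],"offset":[[-0.006,0,0],[-0.012,0,0],[-0.012,0,0],[-0.012,0,0],[-0.012,0,0]],"twist":[[0,0,0],[0,0,0],[0,0,0],[0,0,0],[0,0,0]]}'; python3 - <<'E'
from h import *
move_to([.574,-.135,.285]); print(state()["contact_force"])
C=grab("top"); h=cv2.resize(C[1][130:250,310:420],(368,400),interpolation=cv2.INTER_CUBIC)
S=grab("side")[1][150:260,270:390]
save("t8.png",np.hstack([h,cv2.resize(S,(432,400),interpolation=cv2.INTER_CUBIC)]))
E
```

```text
time_s: 15.4
tcp_pos: [0.5711, -0.1253, 0.3112]
eef_rot: [-0.004, 0.638, 0.77, 0.001]
contact_force: [-0.5, 0.8, 0.1]
finger_gap: 0.001
time_s: 15.9
tcp_pos: [0.5736, -0.1335, 0.3131]
eef_rot: [-0.003, 0.637, 0.771, 0.002]
contact_force: [0.3, 0.6, 0.2]
finger_gap: 0.001
tcp [ 0.5736 -0.1335  0.3131] off [-0.0017  0.0001  0.0281]
[0.25832805 0.58535479 0.20832607]
```

View pics/t8.png

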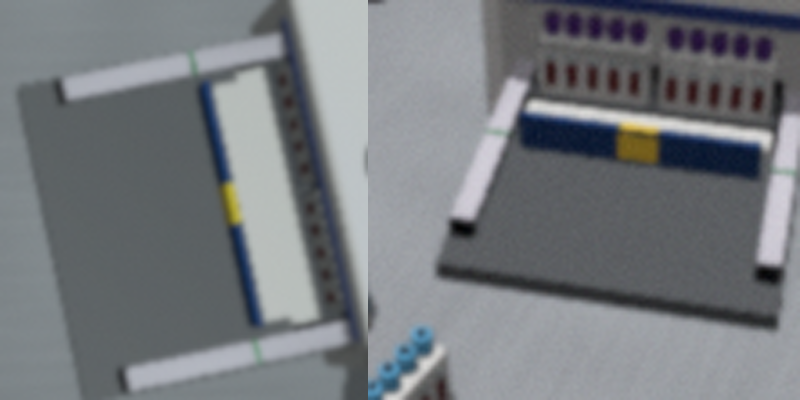

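Both racks stand upright under the hood and the carriage is square. Fascia ends are at (204,88) and (258,325), green marks at (192,62) and (258,349).

```bash
python3 - <<'E'
from h import *
c=get_calibration("top"); f=lambda x,y,z: at_z(c,x*110/368+310,y*.3+130,z)
ey=np.array([np.cos(.186),np.sin(.186),0]); ex=np.array([ey[1],-ey[0],0])
for n,P in (("fascia",[f(204,88,.06),f(258,325,.06)]),("marks",[f(192,62,.036),f(258,349,.036)])): 
  v=P[0]-P[1]; print(n,np.mean(P,0)@ex,np.mean(P,0)@ey,np.degrees(np.arctan2(v[1],v[0])))
E
python3 -m creep '{"hand":[1,1,1,1,1],"offset":[[-0.0017,0,0.01],[-0.0017,0,0.018],[-0.0017,0,0.022],[-0.0017,0,0.025],[-0.0017,0,0.027]],"twist":[[0,0,0],[0,0,0],[0,0,0],[0,0,0],[0,0,0]]}'
```

```text
fascia 0.12925020586090294 0.5374360386780419 10.658598309099869
marks 0.1283637522565737 0.5407487508582586 10.783244802720455
time_s: 16.5
tcp_pos: [0.5739, -0.1362, 0.2856]
eef_rot: [-0.003, 0.638, 0.77, 0.002]
contact_force: [0.0, 0.7, 0.0]
finger_gap: 0.001
```

Fascia and marks agree within 1 mm and 0.1°, so the carriage is home. Now I press.

```bash
python3 -m creep '{"hand":[1,1,1,1,1],"offset":[[0,0,0.002],[0,0,0.004],[0,0,0.005],[0,0,0.006],[0,0,0.007]],"twist":[[0,0,0],[0,0,0],[0,0,0],[0,0,0],[0,0,0]]}'; python3 -m creep '{"hand":[1,1,1,1,1],"offset":[[0,0,0.001],[0,0,0.0015],[0,0,0.002],[0,0,0.002],[0,0,0.002]],"twist":[[0,0,0],[0,0,0],[0,0,0],[0,0,0],[0,0,0]]}'
```

```text
time_s: 17.0
tcp_pos: [0.574, -0.1362, 0.2793]
eef_rot: [-0.003, 0.638, 0.77, 0.002]
contact_force: [-0.4, -0.0, 4.4]
finger_gap: -0.003
time_s: 17.5
tcp_pos: [0.574, -0.1362, 0.2785]
eef_rot: [-0.002, 0.638, 0.77, 0.003]
contact_force: [-5.7, 1.4, 13.1]
finger_gap: -0.002
```

```bash
python3 -m creep '{"hand":[1,1,1,1,1],"offset":[[0,0,0.001],[0,0,0.001],[0,0,0.001],[0,0,0.001],[0,0,0.001]],"twist":[[0,0,0],[0,0,0],[0,0,0],[0,0,0],[0,0,0]]}'; python3 -m creep '{"hand":[1,1,1,1,1],"offset":[[0,0,-0.01],[0,0,-0.03],[0,0,-0.05],[0,0,-0.06],[0,0,-0.06]],"twist":[[0,0,0],[0,0,0],[0,0,0],[0,0,0],[0,0,0]]}';  python3 -m creep '{"hand":[1,1,1,1,1],"offset":[[0,0,0],[0,0,0],[0,0,0],[0,0,0],[0,0,0]],"twist":[[0,0,0],[0,0,0],[0,0,0],[0,0,0],[0,0,0]]}'; python3 - <<'E'
from h import *
C=grab("top"); h=cv2.resize(C[1][130:250,310:420],(368,400),interpolation=cv2.INTER_CUBIC)
S=grab("side")[1][100:260,230:400]
save("t9.png",np.hstack([h,cv2.resize(S,(425,400),interpolation=cv2.INTER_CUBIC)]))
E
```

```text
time_s: 18.0
tcp_pos: [0.574, -0.1362, 0.2784]
eef_rot: [-0.002, 0.638, 0.77, 0.003]
contact_force: [-6.2, 0.7, 20.5]
finger_gap: 0.002
time_s: 18.5
tcp_pos: [0.5746, -0.1367, 0.3371]
eef_rot: [-0.002, 0.638, 0.77, 0.003]
contact_force: [0.0, -0.1, 0.4]
finger_gap: -0.004
time_s: 19.0
tcp_pos: [0.574, -0.1366, 0.3358]
eef_rot: [-0.003, 0.638, 0.77, 0.002]
contact_force: [-1.0, -0.5, -0.3]
finger_gap: -0.001
```

View pics/t9.png

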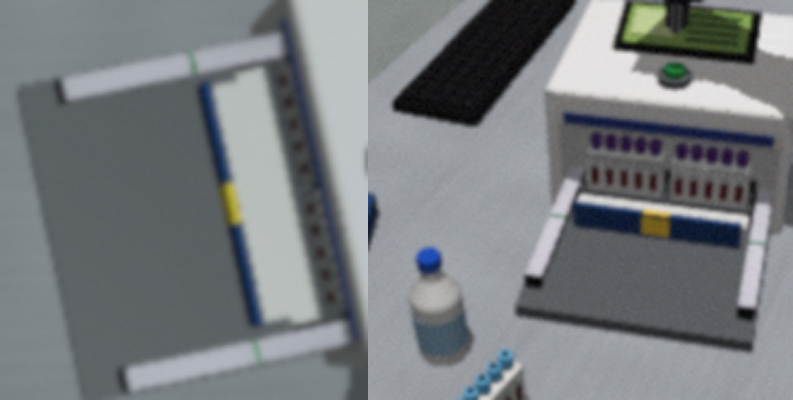

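The final view shows the carriage at the marks, both racks upright at (625,160) and (710,170), and the key at (674,72) free of the fingers. I'm handing in.

```bash
python3 -c "
from workcell import *
print(sign_off())"
```

```text
the job is handed in; nothing more can be done
None
```

The purple-capped rack is loaded, the carriage is fully home, and the start key was pressed right down. I handed the job in at about 19 s of the 67 s; `sign_off()` gives no verdict.

- **Rack:** I set it in the empty bay (13 N when it met the floor) and released it. The top view afterwards put its centre 114.5 mm along the row from the loaded rack's; 115 mm was expected. It sat 2.3 mm off the loaded rack's line towards home, within both the play and the tolerance. After the push, both racks looked upright under the hood.
- **Carriage:** I pushed it on its centre line with 3–5 N until the force rose to 26 N at the stop. The fascia then matched the green marks within 1 mm and 0.1°. Its centre measured about 3 mm to one side of the marks' midpoint, about what the rail play and reading error allow.
- **Start key:** The force went from 4.4 N at about 6 mm of travel to 13–20 N with no further travel, so it bottomed. I then lifted the fingers clear, and the contact force was near zero.
- **Not measured:** I judged the key's spring-back only from the last side view. The blue rack and bottle I only saw in passing, and I did not re-measure the control vials; I went near none of them, and no unexpected contact force showed.

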